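# Set the tablet counter's speed selector and start it

### The arm

A 6-joint arm with a two-finger parallel gripper is mounted at the origin on the work surface. World frame = base frame: x ahead of the robot, y to its left, z up, the work surface at z = 0. Lengths are in mm, angles in rad, forces in N, time in s.
With the tool pointing down it reaches from about 300 to 775 mm from the base axis. Payload 14.6 kg.
Tool frame: the origin (TCP) lies midway between the tips of the shut fingers; the grasp point (between the pads) lies grasp_offset behind it (grasp_offset is the distance from the TCP to the grasp point, in mm); z points along the fingers, y is the line along which they close (so a half turn about z gives the same grasp; the last joint's range is limited). The gripper opens to 94 mm and grips with 3 to 60 N. Pads are 16 mm wide; open, the fingers measure 119 mm over their backs; the gripper's body (75 mm by 177 mm) begins 78 mm behind the grasp point.
Start: joints at [-1.186, 0.3, 1.521, -0, 1.321, -0.067], TCP at [240.114, -494.807, 165.946] pointing down, gripper open.
Joint ranges: [-3.03, 3.03], [-0.79, 2.21], [0.23, 2.52], [-1.04, 4.18], [0, 3.07], [-2.55, 2.55]. Speed limits (rad/s): [2.22, 2.22, 2.57, 3.14, 3.14, 3.14].

### API

Orientations are given as [roll, pitch, yaw] about the fixed x, y, z axes, in that order (R = Rz(yaw) Ry(pitch) Rx(roll)).
In Python, from cell import * gives the robot as it stands. The module is installed in compiled form; this text tells all that it offers.
- The arm moves only by the shell command python3 -m jog 'ROWS' [FORCE]. ROWS is JSON, a list of rows, each a list of 3 entries, a list of its own where there are three numbers: the finger opening in mm, from 0 to 94, then the shift along the tool's x, y, z in units of 50 mm (1.0 is 50 mm), then the turn about the tool's z in units of 180 degrees (1.0 is 180 degrees). In form: [[fingers, [dx, dy, dz], twist], ...]. A call has 1 to 20 rows; each row shifts and turns the commanded pose from where the row before left it, along the tool's axes as they then stand; what a row does not reach is not made up. A row lasts 1/10 s, in which the tool goes at most 50 mm and 8.59 degrees, less where a joint would pass 70% of its speed; a pose out of reach is approached as far as the arm can. A call with a number of a shift or a turn outside -1 to 1 is refused whole. A call with a gripper value outside its range is refused whole. The fingers move at their own pace and stop on an object; FORCE is the grip in N (left out, the last holds). Time passes only in rows, so rows that do not move let the fingers close. It gives the time, the measured TCP pose, the force, the opening and the grip force at its end, in the units of the state.
- read_state(): the state, without advancing time (a new reading comes with each control period).
- camera(name): name is "side" or "top"; returns the picture (384x512x3 uint8, red, green, blue); there is no depth.
- calibration(name): a dict with "mtx" (3x3 intrinsics, pixels), "distortion" ([k1, k2, p1, p2, k3] as OpenCV has them; the pictures are not rectified), "cam_to_world" (4x4, takes a point from camera to world coordinates). Camera axes: x right, y down, z forward; pixel columns grow to the right and rows downward; lengths in mm; the calibration is good to about 2 mm. A picture is of the moment at which its call begins. calibration takes no time and is no camera call.
- sign_off(): hands the job in; it is judged then, once.
Trained networks look in the newest picture that a camera, given by its name, has taken for a name from the list of things; names that differ only in an ending like _2 or _b are one class to them, and where a whole thing is asked for, a point or a joint stands for the part that bears it (a point fixed in the world has none). Each returns a list of dicts, best first, with "conf" (0 to 1); they miss things now and then, are a little off and sometimes report something else, mostly with a low value. They report only what shows in the picture. A call takes as long as a camera call.
- regions_of(camera, query): "pixels" (384x512 bool, what is visible of it) and "rect" ([centre column, centre row, width, height] in pixels, round what is visible of it).
The state is a dict: "clock": time; "joints": joint angles; "qd": joint speeds; "effort": joint torques, N m; "eef_pos": TCP position; "eef_rot": TCP orientation; "wrist_force": force on the tool from outside, world axes, zero at the start; "moment": the same for the moment, N m; "finger_gap": finger opening in mm; "finger_force": force on a finger pad.
Only numpy, scipy, OpenCV 4.12 (cv2) and the standard library are available. Lean on these libraries where they do the work, as an engineer would, in place of code of your own. Each camera call takes 0.05 s, during which the arm holds its last target. There are 200 camera calls.

### The job

Set the speed of the tablet counting machine and start it, working only with a fingertip: push the selector's black pointer round clockwise, click by click, until it rests at the sixth click after off (the orange mark), without going past it and without pinching it, and only then press the green start button fully down and let it go. Pick nothing up, and leave the jar, cup, boxes, tray and spatula standing around where they are.

Things in the scene. Friction and masses are not known exactly. Their poses are not given: they have to be found in the camera images.
- counter: the tablet counting machine: low off-white case, 230 (x) x 330 (y) x 70 mm (z), fixed. Origin: centre of its underside, on the table; its front (orange stripe) faces its -x, y is its left, z up. On its flat deck, 70 mm up: the selector's axis at x -30, y +75 mm; the start button at x -65, y -85; a clear hopper, 110 mm wide, 42 mm tall, at x +50, y -95. A spout sticks out 25 mm on the right
- selector (a joint): angle of the speed selector, rad: 0 at the off stop, growing clockwise seen from above. 9 notches, one each 30 deg (0.5236 rad), 0 (off) to 8. Sixth click after off: 3.1416 rad. A spring plunger holds it in a notch: leaving one takes about 0.1 N m (2 N on the pointer); once half way to the next (0.26 rad) it snaps by itself into that one and stays there when let go
- selector_axis (a point): on the selector's turning axis, at the top of its pointer, 36.5 mm above the deck. Its x axis points along the pointer. In the counter's frame the pointer stands at +120 deg (anticlockwise from the counter's x) at off and 30 deg less for each click: -60 deg at the sixth
- selector_tip (a point): tip of the pointer, top edge, 55 mm from the axis. The pointer is an upright black bar with a white tip and a white line on top, 14 mm thick, from 20 mm behind the axis to 55 mm ahead of it, its flat sides 10.5 to 36.5 mm above the deck. Below it a round hub, 40 mm wide, 10.5 mm tall
- orange_mark (a point): the flat orange mark on the deck, 18 x 9 mm, 67 mm from the selector's axis, where the pointer must point: the sixth click after off. Every other notch has a smaller black mark, off a black dot; all are flush with the deck
- pointer_left: the half of the pointer bar on its anticlockwise side (7 mm thick): the flank to push for turning clockwise. Origin on the selector's axis at deck height, x along the pointer, y towards this flank
- pointer_right: the other half of the pointer bar, on its clockwise side; same origin and axes
- start (a joint): travel of the start button, m: 0 up, 0.006 fully down (5 N); it springs back
- start_top (a point): centre of the top of the round green start button (30 mm across, in a black housing), pressed straight down
- amber_bottle: small amber jar, 34 mm across and 58 mm tall, standing on the counter's deck behind the selector; origin at the centre of its underside. To be left alone
- vial: orange open cup, 42 mm across and 50 mm tall, standing on the table under the spout at the counter's right side; origin at the centre of its underside. To be left alone
- yellow_box: yellow medicine box, 110 x 45 x 30 mm, lying on the table at the counter's left side; origin at the centre of its underside. To be left alone
- white_box: white and red medicine box, 120 x 55 x 22 mm, lying on the table to the right; origin at the centre of its underside. To be left alone
- green_box: white and green medicine box, 50 x 80 x 70 mm, on the table to the left; origin at the centre of its underside. To be left alone
- pill_tray: white pill tray with ten compartments, 90 x 190 x 24 mm, on the table to the left; origin at the centre of its underside. To be left alone
- spatula: spatula, 190 mm long, lying on the table to the right; origin on the table under its middle. To be left alone

How it is judged (in metres and radians):
On the way, in this order (a step that is already met when the one before it is completed fails the run):
1. the selector rests at the sixth click (value of joint selector between 3.04159 and 3.24159 rad and velocity of joint selector between -0.3 and 0.3 rad/s), for 0.2 s.
2. the start button is pressed down (value of joint selector between 3.04159 and 3.24159 rad and value of joint start above 0.0045 m), for 0.05 s.
At the end, for the whole second after the job is handed in: the selector rests within 0.1 rad of the sixth click (3.14 rad), the start button has been pressed at least 4.5 mm afterwards and has sprung back to within 1.5 mm, and every loose thing is within 15 mm of where it was (value of joint selector between 3.04159 and 3.24159 rad and value of joint start below 0.0015 m and distance of each of amber_bottle, vial, yellow_box, white_box, green_box, pill_tray, spatula from where it was at the start of the episode below 0.015 m); the robot touches nothing.
It fails at once if the selector goes past the sixth click (beyond 6.6 clicks, 3.46 rad) (value of joint selector above 3.45575 rad).
It fails at once if the start button is pressed (over 3 mm) before the selector is at the sixth click (value of joint start above 0.003 m and value of joint selector below 2.87979 rad).
It fails at once if the pointer is pinched: the fingers press on both of its sides at once (contact force between the fingers and pointer_left above 1 N and contact force between the fingers and pointer_right above 1 N).
It fails at once if a loose thing is lifted, pushed (over 15 mm) or tipped (distance of any of amber_bottle, vial, yellow_box, white_box, green_box, pill_tray, spatula from where it was at the start of the episode above 0.015 m or angle between any of amber_bottle, vial, yellow_box, white_box, green_box, pill_tray, spatula's own z axis and vertical above 0.5 rad).
It also fails if it takes over 48 s, if anything falls off the work surface, if the arm or the gripper's body presses on something with over 40 N, if the wrist force passes 120 N, or if a joint passes its speed limit or range.

## Working session

There is one attempt and no reset: what is moved stays moved. The work goes in short steps, Python scripts to look and compute and a shell command to move; the robot and the scene stay as the last step left them, time stands still between calls to the robot, and variables do not carry over. Pictures are saved under pics/ and viewed, at most 10 in all, crops included, and the job is handed in when it is done.

```bash
mkdir -p pics; python3 - <<'E'
from cell import *
import cv2,numpy as np
for c in("top","side"):
    im=camera(c); cv2.imwrite(f"pics/{c}0.png",im[...,::-1])
    k=calibration(c); print(c,k)
    for q in("counter","selector_tip","start_top","orange_mark","amber_bottle"):
        for r in regions_of(c,q)[:2]: print(q,round(r["conf"],2),np.round(r["rect"],1))
s=read_state(); print(s)
E
```

```text
top {'mtx': array([[377.96119749,   0.        , 248.98813989],
       [  0.        , 377.96119749, 188.6457656 ],
       [  0.        ,   0.        ,   1.        ]]), 'distortion': array([0.04031684, 0.        , 0.        , 0.        , 0.        ]), 'cam_to_world': array([[ 5.27567165e-03, -9.89340846e-01,  1.45522702e-01,
         3.67581114e+02],
       [-9.99852691e-01, -7.59568350e-03, -1.53915878e-02,
         1.26500345e+01],
       [ 1.63328709e-02, -1.45420064e-01, -9.89235180e-01,
         1.35422564e+03],
       [ 0.00000000e+00,  0.00000000e+00,  0.00000000e+00,
         1.00000000e+00]])}
counter 0.94 [255.  187.3 104.8  63.4]
selector_tip 0.63 [218.8 190.9  22.3   8.6]
selector_tip 0.61 [252.2 184.8 107.4  72.9]
start_top 0.4 [274.3 203.6  11.    7.6]
orange_mark 0.57 [251.2 185.4 106.4  72.7]
amber_bottle 0.62 [207.4 158.4  11.   12.1]
side {'mtx': array([[406.80384212,   0.        , 244.5774434 ],
       [  0.        , 406.80384212, 196.90103207],
       [  0.        ,   0.        ,   1.        ]]), 'distortion': array([-0.1136416,  0.       ,  0.       ,  0.       ,  
[... 607 characters left out ...]
211.9  13.8  20.4]
{'clock': 0.6, 'joints': array([-1.18565065e+00,  2.99862384e-01,  1.52103400e+00,  7.19222168e-06,
        1.32071018e+00, -6.66025313e-02]), 'qd': array([ 0.00106372, -0.00094027,  0.0001265 ,  0.0010168 ,  0.00031005,
       -0.00072122]), 'effort': array([ 8.55434664e-04, -5.31473136e+01, -3.52834225e+01,  7.08585978e-02,
        2.12898420e-02, -2.64373773e-05]), 'eef_pos': array([ 240.08449578, -494.80312781,  165.95182415]), 'eef_rot': array([-3.14157923e+00, -7.87904052e-06,  4.51746423e-01]), 'wrist_force': array([-0.13809668, -0.41147498, -0.04160603]), 'moment': array([ 0.03720445,  0.01823345, -0.0421098 ]), 'finger_force': 0.0, 'finger_gap': 94.40369589061356}
```

```bash
python3 - <<'E'
import cv2,numpy as np
a=cv2.imread("pics/top0.png")[135:245,190:330]; b=cv2.imread("pics/side0.png")[135:275,170:310]
a=cv2.resize(a,None,fx=5.6,fy=5.4,interpolation=2) if 0 else cv2.resize(a,None,fx=5,fy=5,interpolation=cv2.INTER_CUBIC)
b=cv2.resize(b,(560,560),interpolation=cv2.INTER_CUBIC)
cv2.imwrite("pics/top0c.png",a);cv2.imwrite("pics/side0c.png",b)
E
```

```text
(no output)
```

View pics/top0.png

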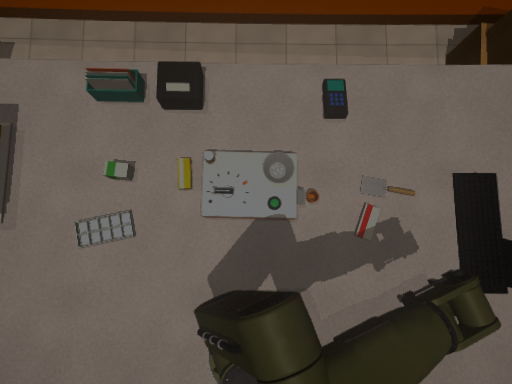

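View pics/top0c.png

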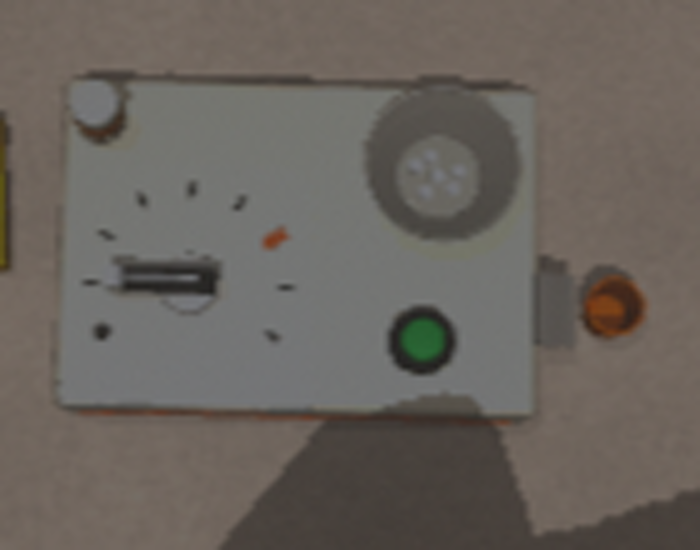

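View pics/side0c.png

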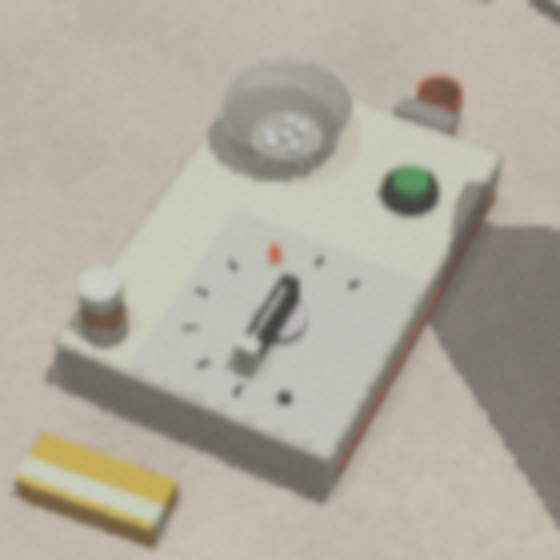

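```bash
cat > h.py <<'E'
from cell import *
import cv2,numpy as np
from scipy.optimize import least_squares
def proj(c,P):
    k=calibration(c); T=np.linalg.inv(k["cam_to_world"])
    return cv2.projectPoints(np.atleast_2d(P).astype(float),cv2.Rodrigues(T[:3,:3])[0],T[:3,3],k["mtx"],k["distortion"])[0][:,0]
E
python3 - <<'E'
from h import *
top=np.array([(101,331),(91,282),(107,236),(142,200),(192,188),(239,203),(275,238),(287,287),(273,337)]);top=(top+.5)/5-.5+[190,135]
side=np.array([(285,398),(238,390),(203,364),(190,328),(202,291),(233,265),(275,254),(320,261),(354,284)]);side=(side+.5)/4-.5+[170,135]
cor=(np.array([(68,80),(536,90),(57,405),(536,413)])+.5)/5-.5+[190,135]
btn={"top":(np.array([422,340])+.5)/5-.5+[190,135],"side":(np.array([411,180])+.5)/4-.5+[170,135]}
L=lambda p,P:np.array([p[0],p[1],0])+np.asarray(P)@np.array([[np.cos(p[2]),-np.sin(p[2]),0],[np.sin(p[2]),np.cos(p[2]),0],[0,0,1]]).T
def marks(r):
    a=np.radians(120-30*np.arange(9)); R=np.full(9,r); R[6]=67
    return np.c_[-30+R*np.cos(a),75+R*np.sin(a),np.full(9,70)]
C=[(115,165,70),(115,-165,70),(-115,165,70),(-115,-165,70)]
B=lambda p:L(p,[(-65,-85,p[4])])
def f(p,w):
    r=[]
    if "t" in w: r+=[proj("top",L(p,marks(p[3])))-top,.5*(proj("top",L(p,C))-cor),proj("top",B(p))-btn["top"]]
    if "s" in w: r+=[proj("side",L(p,marks(p[3])))-side,proj("side",B(p))-btn["side"]]
    return np.concatenate(r).ravel()
for w in("t","s","ts"):
    s=least_squares(f,[400,0,0,67,85],args=(w,),loss="soft_l1"); p=s.x; print(w,np.round(p,3),"rms px",np.sqrt(np.mean(f(p,w)**2)))
    print(" axis",L(p,[(-30,75,106.5)]).round(1),"btn",B(p).round(1))
for n in range(3):
    a=np.radians(120-30*n); print(n,[proj(c,L(p,[(-30+55*np.cos(a),75+55*np.sin(a),106.5)])).round(1) for c in("top","side")])
E
```

```text
t [ 5.74614e+02 -8.79500e+00 -1.50000e-02  6.71800e+01  7.43900e+01] rms px 0.21669199429128352
 axis [[545.7  66.6 106.5]] btn [[508.4 -92.8  74.4]]
s [575.498 -12.256 -25.15   67.314  88.902] rms px 0.09810685217544818
 axis [[546.8  63.3 106.5]] btn [[509.  -96.1  88.9]]
ts [574.661 -10.173   6.265  67.152  90.886] rms px 0.38726974629261773
 axis [[546.1  65.4 106.5]] btn [[508.1 -93.9  90.9]]
0 [array([[212.7, 197.8]]), array([[240.6, 224.1]])]
1 [array([[210.8, 189.6]]), array([[230.8, 222.4]])]
2 [array([[213.3, 181.5]]), array([[223.6, 217. ]])]
```

```bash
python3 -m jog '[[0,[0.5,-0.43,0],0],[0,[0.5,-0.43,0],0],[0,[0.5,-0.43,0],0],[0,[0.5,-0.43,0],0],[0,[0.5,-0.43,0],0],[0,[0.5,-0.43,0],0],[0,[0.5,-0.43,0],0],[0,[0.5,-0.43,0],0],[0,[0.5,-0.43,0],0],[0,[0.5,-0.43,0],0],[0,[0.5,-0.43,0],0],[0,[0.5,-0.43,0],0],[0,[0.5,-0.43,0],0],[0,[0.5,-0.43,0],0],[0,[0.5,-0.43,0],0],[0,[0.5,-0.43,0],0],[0,[0.5,-0.43,0],0],[0,[0.5,-0.43,0],0],[0,[0.5,-0.43,0],0],[0,[0.46,-0.4,0],0]]' && python3 -m jog '[[0,[0,0,0],-0.0448],[0,[0,0,0],-0.0448],[0,[0,0,0],-0.0448],[0,[0,0,0],-0.0448],[0,[0,0,0],-0.0448],[0,[0,0,0],-0.0448],[0,[0,0,0],-0.0448],[0,[0,0,0],-0.0448],[0,[0,0,0],-0.0448],[0,[0,0,0],-0.0448],[0,[0,0,0],-0.0448],[0,[0,0,0],-0.0448],[0,[0,0,0],-0.0448],[0,[0,0,0],-0.0448],[0,[0,0,0],-0.0448],[0,[0,0,0],-0.0448],[0,[0,0,0],-0.0448],[0,[0,0,0],-0.0448],[0,[0,0,0],-0.0448],[0,[0,0,0],0]]'
```

```text
clock: 2.6
eef_pos: [501.5, 109.6, 166.0]
eef_rot: [3.142, -0.0, 0.452]
wrist_force: [-0.0, -0.1, 0.1]
finger_gap: 0.3
finger_force: 0.0
clock: 4.6
eef_pos: [501.1, 108.1, 166.0]
eef_rot: [3.142, 0.0, 3.128]
wrist_force: [-0.2, 0.0, 0.2]
finger_gap: 0.5
finger_force: 0.0
```

```bash
python3 -m jog '[[0,[0,0,0.4],0],[0,[0,0,0.4],0],[0,[0,0,0.4],0],[0,[0,0,0.3],0],[0,[0,0,0.1],0],[0,[-0.15,0,0],0],[0,[-0.15,0,0],0],[0,[-0.15,0,0],0],[0,[0,0,0],0]]'; python3 - <<'E'
from h import *
b=camera("side")[135:275,170:310]; a=camera("top")[135:245,190:330]
b=cv2.resize(b,(440,440),interpolation=2);a=cv2.resize(a,(350,275))
o=np.zeros((440,790,3),np.uint8);o[:,:440]=b;o[:275,440:]=a
cv2.imwrite("pics/s1.png",o[...,::-1])
E
```

```text
clock: 5.5
eef_pos: [524.8, 107.7, 86.4]
eef_rot: [3.141, 0.001, 3.125]
wrist_force: [-0.4, 0.2, -0.1]
finger_gap: 0.2
finger_force: 0.0
```

View pics/s1.png

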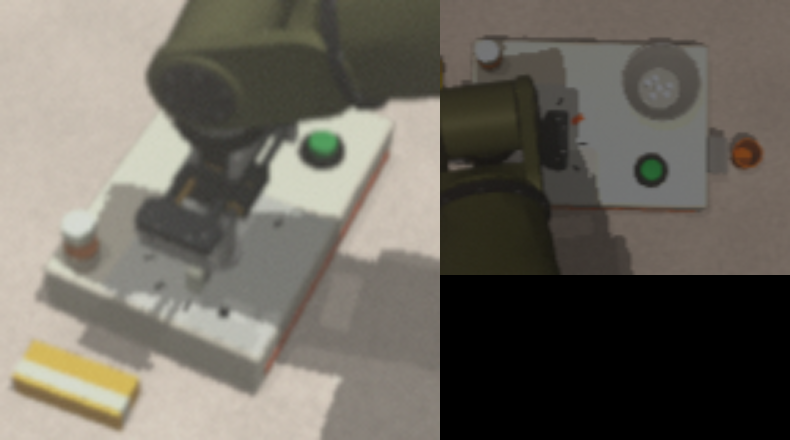

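```bash
python3 -m jog '[[0,[-0.06,0,0],0],[0,[-0.06,0,0],0],[0,[0,0,0],0]]';  python3 -m jog '[[0,[-0.0744,0.0229,0],0.0278],[0,[-0.0744,0.0229,0],0.0278],[0,[-0.0744,0.0229,0],0.0278]]'; python3 -m jog '[[0,[-0.0744,0.0229,0],0.0278],[0,[-0.0744,0.0229,0],0.0278],[0,[-0.0744,0.0229,0],0.0278],[0,[0,0,0],0]]'; python3 - <<'E'
from h import *
b=camera("side")[135:275,170:310]; a=camera("top")[135:245,190:330]
b=cv2.resize(b,(440,440),interpolation=2);a=cv2.resize(a,(350,275))
o=np.zeros((440,790,3),np.uint8);o[:,:440]=b;o[:275,440:]=a
cv2.imwrite("pics/s2.png",o[...,::-1])
E
```

```text
clock: 5.9
eef_pos: [529.9, 107.7, 86.0]
eef_rot: [3.142, 0.0, 3.126]
wrist_force: [0.7, -0.1, -0.6]
finger_gap: 0.2
finger_force: 0.0
clock: 6.2
eef_pos: [541.1, 110.0, 86.0]
eef_rot: [3.142, 0.0, 2.86]
wrist_force: [0.4, -0.6, 0.5]
finger_gap: 0.4
finger_force: 0.0
clock: 6.6
eef_pos: [552.8, 109.1, 85.9]
eef_rot: [3.142, 0.0, 2.6]
wrist_force: [-0.2, 0.0, -0.5]
finger_gap: 0.6
finger_force: 0.0
```

View pics/s2.png

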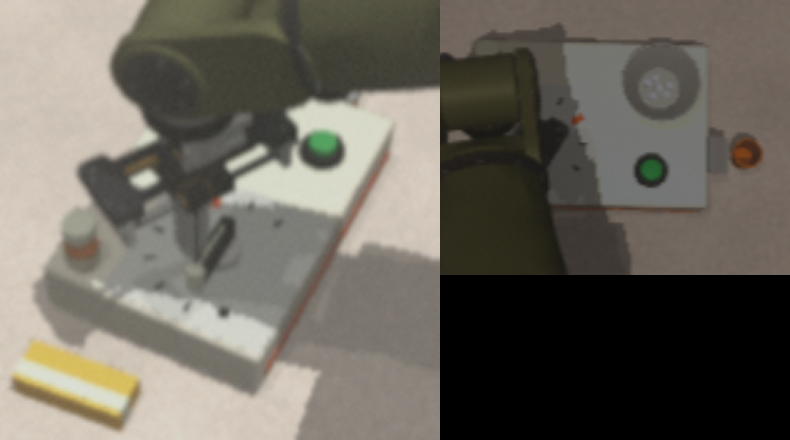

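```bash
python3 - <<'E'
from h import *
b=camera("side")
cv2.imwrite("pics/s3full.png",b[...,::-1])
P=np.array([[552.8,109.1,86],[552.8,109.1,150],[546.1,65.4,106.5],[547,120.4,106.5]])
q=proj("side",P); print(q)
x0,y0,w=205,185,60; S=10
o=cv2.resize(b[y0:y0+w,x0:x0+w],(600,600),interpolation=2)
for p,c in zip(q,[(255,0,0),(255,255,0),(0,255,0),(0,0,255)]):
    cv2.circle(o,tuple(int(v) for v in (p-[x0,y0]+.5)*S-.5),5,c,2)
cv2.imwrite("pics/s3.png",np.clip(o[...,::-1]*1.4,0,255).astype(np.uint8))
E
```

```text
[[230.94004347 222.9337949 ]
 [230.58350971 209.60915577]
 [239.58208061 208.70693106]
 [230.87045781 222.40314112]]
```

View pics/s3.png

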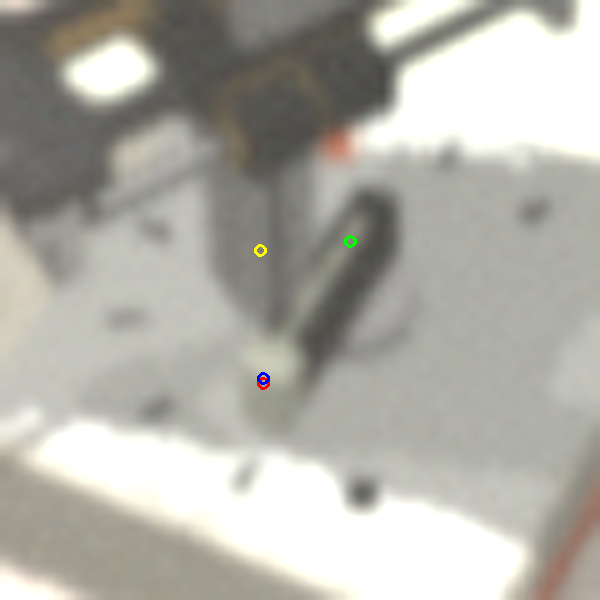

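```bash
cat >> h.py <<'E'
AX=np.array([546.1,65.4]);YAW=-.018
def clicks(c):
    "pointer mask of network compared with bar template of each angle"
    out=[]
    for r in regions_of(c,"selector_tip")[:2]:
        m=r["pixels"]; best=[]
        for k in np.arange(0,8.1,.25):
            a=np.radians(120-30*k)+YAW; u=np.array([np.cos(a),np.sin(a)]); n=np.array([-u[1],u[0]])
            P=[[*(AX+l*u+t*n),z] for l in(-20,55) for t in(-7,7) for z in(80.5,106.5)]
            h=cv2.convexHull(proj(c,P).astype(np.float32)); t=np.zeros(m.shape,np.uint8)
            cv2.fillConvexPoly(t,np.round(h*16).astype(int),1,shift=4); t=t>0
            best.append(((t&m).sum()/(t|m).sum(),k))
        out.append((round(r["conf"],2),np.round(r["rect"],1).tolist(),[(round(float(a),2),float(b)) for a,b in sorted(best)[::-1][:3]]))
    return out
E
python3 - <<'E'
from h import *
camera("side"); print(clicks("side")); s=read_state(); print(s["eef_pos"],s["wrist_force"],s["finger_gap"])
E
python3 -m jog '[[0,[0,0,-0.4],0],[0,[0,0,-0.5],0],[0,[0,0,-0.4],0],[0,[0,0,0],0]]'
python3 - <<'E'
from h import *
b=camera("side"); print(clicks("side")); 
x0,y0,w=205,185,60
o=cv2.resize(b[y0:y0+w,x0:x0+w],(600,600),interpolation=2)
cv2.imwrite("pics/s4.png",np.clip(o[...,::-1]*1.4,0,255).astype(np.uint8))
E
```

```text
[(0.48, [239.1, 216.8, 21.7, 24.7], [(0.73, 1.0), (0.67, 1.25), (0.65, 0.75)])]
[552.46549043 109.18753529  85.965911  ] [ 0.57228706 -0.91641053 -0.60993293] 0.5804887181972443
clock: 7.25
eef_pos: [553.7, 109.4, 153.6]
eef_rot: [3.139, 0.004, 2.603]
wrist_force: [-0.7, -0.1, -0.4]
finger_gap: 0.7
finger_force: 0.0
[(0.66, [237.1, 212.8, 23.6, 22.2], [(0.78, 1.0), (0.73, 1.25), (0.66, 0.75)])]
```

View pics/s4.png

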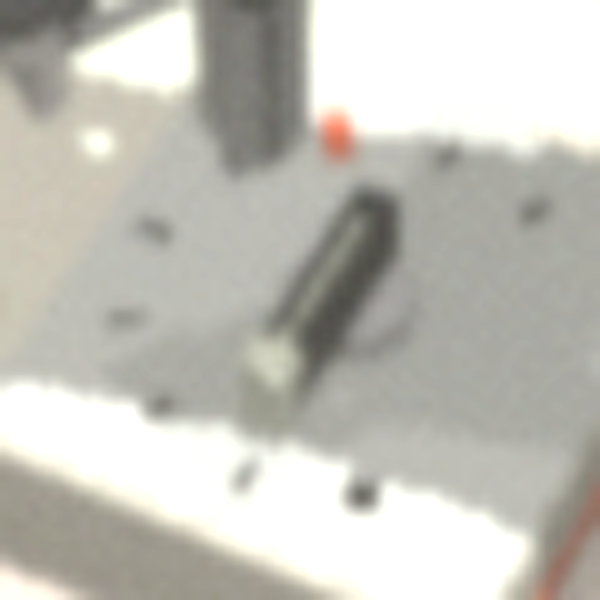

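```bash
python3 - <<'E'
from h import *
print(proj("side",[[524.8,107.7,86.4],[524.8,107.7,119],[553.7,109.4,153.6],[553.7,109.4,186.6]]).round(1))
for q in("amber_bottle","counter"):
    print(q,[(round(r["conf"],2),np.round(r["rect"],1)) for r in regions_of("side",q)])
print({k:np.round(v,3) for k,v in read_state().items()})
E
```

```text
[[239.8 226. ]
 [239.8 219.3]
 [230.2 208.8]
 [230.  201.4]]
amber_bottle [(0.69, array([193.9, 210.9,  10.1,  20.8]))]
counter [(0.7, array([239.1, 207.2, 112.1,  99.9]))]
{'clock': np.float64(7.45), 'joints': array([ 0.13 ,  0.343,  1.503,  0.   ,  1.297, -0.901]), 'qd': array([-0.001,  0.003, -0.004, -0.001,  0.003,  0.002]), 'effort': array([ 2.2000e-02, -5.6147e+01, -3.5412e+01,  3.3000e-02,  6.8000e-02,
       -1.1000e-02]), 'eef_pos': array([552.052, 109.094, 149.636]), 'eef_rot': array([-3.140e+00, -1.000e-03,  2.602e+00]), 'wrist_force': array([ 0.544, -0.692,  0.257]), 'moment': array([ 0.048, -0.142, -0.053]), 'finger_force': np.float64(0.0), 'finger_gap': np.float64(0.287)}
```

```bash
python3 - <<'E'
import cv2,numpy as np
# s1 side panel: finger bottom region enlarged, next to present full side picture
a=cv2.imread("pics/s1.png")[170:330,130:330]
cv2.imwrite("pics/s5.png",np.clip(cv2.resize(a,(750,600),interpolation=cv2.INTER_CUBIC)*1.4,0,255).astype(np.uint8))
E
```

```text
(no output)
```

View pics/s5.png

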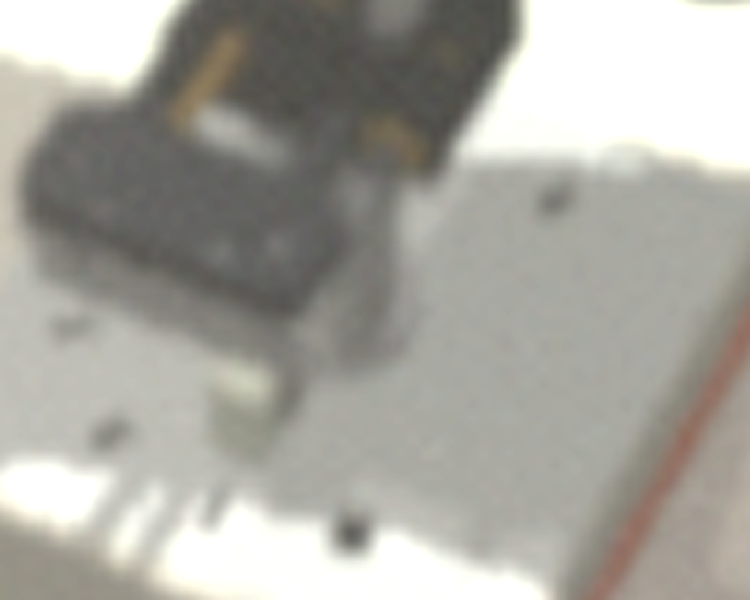

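```bash
python3 -m jog '[[0,[0,0,0],-0.0278],[0,[0,0,0],-0.0278],[0,[0,0,0],-0.0278],[0,[0,0,0],-0.0278],[0,[0,0,0],-0.0278],[0,[0,0,0],-0.0278],[0,[0.32,-0.02,0],0],[0,[0.32,-0.02,0],0],[0,[0,0,0.4],0],[0,[0,0,0.4],0],[0,[0,0,0.4],0],[0,[0,0,0.3],0],[0,[0,0,0],0]]'; python3 -m jog '[[0,[0,0,0.1],0],[0,[0,0,0.1],0],[0,[0,0,0],0]]'; python3 -m jog '[[0,[0,0,0.05],0],[0,[0,0,0.05],0],[0,[0,0,0],0]]';  python3 - <<'E'
from h import *
b=camera("side"); print(clicks("side")); p=read_state()["eef_pos"]
q=proj("side",[p,p+[0,0,30]]); print(q)
x0,y0,w=205,185,60
o=cv2.resize(b[y0:y0+w,x0:x0+w],(600,600),interpolation=2)
for t,c in zip(q,[(255,0,0),(255,255,0)]): cv2.circle(o,tuple(int(v) for v in (t-[x0,y0]+.5)*10-.5),5,c,2)
cv2.imwrite("pics/s6.png",np.clip(o[...,::-1]*1.4,0,255).astype(np.uint8))
E
```

```text
clock: 8.75
eef_pos: [518.9, 107.4, 73.2]
eef_rot: [-3.141, -0.005, 3.126]
wrist_force: [0.1, -0.7, 0.4]
finger_gap: 0.5
finger_force: 0.0
clock: 9.05
eef_pos: [520.5, 107.6, 65.7]
eef_rot: [-3.142, -0.0, 3.126]
wrist_force: [-0.1, -0.5, -0.0]
finger_gap: 0.1
finger_force: 0.0
clock: 9.35
eef_pos: [520.5, 107.6, 60.7]
eef_rot: [-3.142, -0.0, 3.126]
wrist_force: [-0.5, 0.5, -0.4]
finger_gap: 0.5
finger_force: 0.0
[]
[[241.08470886 231.41157097]
 [241.12633401 225.54491556]]
```

View pics/s6.png

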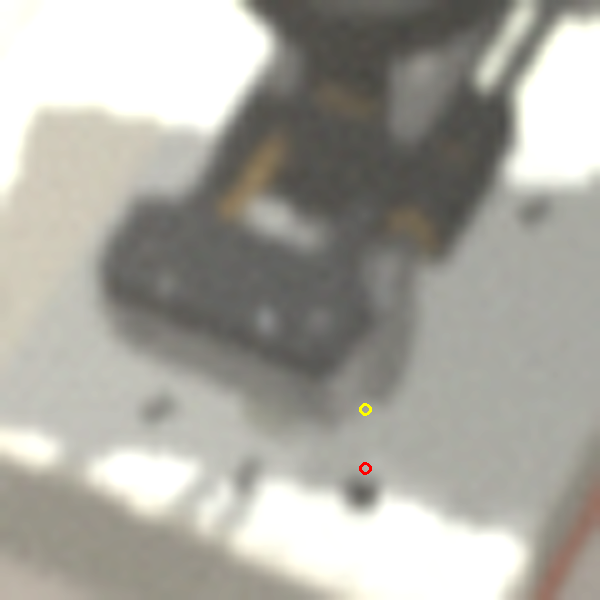

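```bash
python3 -m jog '[[0,[0,0,0.08],0],[0,[-0.08,0,0],0],[0,[-0.06,0,0],0],[0,[0,0,0],0]]'; for i in 1 ; do python3 -m jog '[[0,[-0.06,0,0],0],[0,[0,0,0],0]]'; python3 -m jog '[[0,[-0.06,0,0],0],[0,[0,0,0],0]]'; done
```

```text
clock: 9.85
eef_pos: [528.0, 107.5, 56.9]
eef_rot: [3.142, 0.0, 3.126]
wrist_force: [-0.4, 0.2, 0.7]
finger_gap: 0.7
finger_force: 0.0
clock: 10.05
eef_pos: [530.5, 107.6, 56.9]
eef_rot: [3.141, -0.001, 3.126]
wrist_force: [-2.9, 1.5, 1.0]
finger_gap: 0.6
finger_force: 1.3
clock: 10.25
eef_pos: [533.7, 107.7, 56.9]
eef_rot: [3.141, -0.0, 3.126]
wrist_force: [-1.9, 1.7, 0.3]
finger_gap: 0.6
finger_force: 1.0
```

```bash
python3 -m jog '[[0,[-0.0744,0.0229,0],0.0278],[0,[-0.0744,0.0229,0],0.0278],[0,[0,0,0],0]]'; python3 -m jog '[[0,[-0.0744,0.0229,0],0.0278],[0,[-0.0744,0.0229,0],0.0278],[0,[0,0,0],0]]';python3 - <<'E'
from h import *
b=camera("side"); print(clicks("side"));b=camera("top"); print(clicks("top"))
E
```

```text
clock: 10.55
eef_pos: [541.6, 109.2, 57.0]
eef_rot: [-3.142, 0.001, 2.95]
wrist_force: [0.4, 0.0, -0.1]
finger_gap: 0.3
finger_force: 0.0
clock: 10.85
eef_pos: [549.2, 109.6, 57.0]
eef_rot: [3.141, 0.001, 2.777]
wrist_force: [0.6, 0.3, 0.6]
finger_gap: 0.4
finger_force: 0.0
[(0.68, [236.6, 214.1, 24.9, 17.6], [(0.37, 1.75), (0.37, 2.0), (0.35, 2.25)])]
[]
```

```bash
python3 -m jog '[[0,[-0.075,0.0194,0],0.0278],[0,[-0.075,0.0194,0],0.0278],[0,[-0.075,0.0194,0],0.0278],[0,[0,0,0],0]]'; python3 -m jog '[[0,[-0.075,0.0194,0],0.0278],[0,[-0.075,0.0194,0],0.0278],[0,[0,0,0],0]]';python3 - <<'E'
from h import *
b=camera("side"); print(clicks("side"));b=camera("top"); print(clicks("top"))
E
```

```text
clock: 11.45
eef_pos: [560.3, 107.4, 56.9]
eef_rot: [-3.142, 0.0, 2.515]
wrist_force: [-0.2, 0.3, 0.1]
finger_gap: 0.8
finger_force: 0.1
clock: 11.75
eef_pos: [567.4, 104.2, 57.0]
eef_rot: [3.141, 0.0, 2.342]
wrist_force: [0.2, -0.7, 0.3]
finger_gap: 0.2
finger_force: 0.0
[(0.78, [238.7, 212.9, 20.3, 15.1], [(0.49, 3.25), (0.48, 3.5), (0.48, 2.75)])]
[(0.21, [273.8, 201.7, 9.7, 7.5], [(0.0, 8.0), (0.0, 7.75), (0.0, 7.5)])]
```

```bash
python3 -m jog '[[0,[-0.075,0.0194,0],0.0278],[0,[-0.075,0.0194,0],0.0278],[0,[-0.075,0.0194,0],0.0278],[0,[0,0,0],0]]'; python3 -m jog '[[0,[-0.075,0.0194,0],0.0278],[0,[-0.075,0.0194,0],0.0278],[0,[-0.075,0.0194,0],0.0278],[0,[0,0,0],0]]';python3 - <<'E'
from h import *
b=camera("side"); print(clicks("side"));b=camera("top"); print(clicks("top"))
E
```

```text
clock: 12.35
eef_pos: [576.6, 97.5, 56.9]
eef_rot: [-3.141, -0.0, 2.078]
wrist_force: [-2.0, 0.4, 0.0]
finger_gap: 0.3
finger_force: 0.5
clock: 12.75
eef_pos: [584.0, 88.2, 57.0]
eef_rot: [3.141, 0.0, 1.818]
wrist_force: [-0.4, 0.4, 0.3]
finger_gap: 0.4
finger_force: 0.0
[(0.64, [239.5, 211.6, 21.6, 13.2], [(0.56, 4.5), (0.56, 4.0), (0.55, 4.25)])]
[]
```

```bash
python3 -m jog '[[0,[-0.075,0.0194,0],0.0278],[0,[-0.075,0.0194,0],0.0278],[0,[-0.075,0.0194,0],0.0278],[0,[0,0,0],0]]'; python3 -m jog '[[0,[-0.075,0.0194,0],0.0278],[0,[-0.075,0.0194,0],0.0278],[0,[-0.075,0.0194,0],0.0278],[0,[0,0,0],0]]';python3 - <<'E'
from h import *
b=camera("side"); print(clicks("side"));b=camera("top"); print(clicks("top"))
x0,y0,w=205,175,60
o=cv2.resize(b[165:215,200:260],(600,500),interpolation=2) if 0 else cv2.resize(camera("side")[y0:y0+w,x0:x0+w],(600,600),interpolation=2)
cv2.imwrite("pics/s7.png",np.clip(o[...,::-1]*1.4,0,255).astype(np.uint8))
E
```

```text
clock: 13.35
eef_pos: [588.4, 77.9, 56.9]
eef_rot: [-3.141, -0.0, 1.554]
wrist_force: [-0.8, 0.7, 0.9]
finger_gap: 0.3
finger_force: 0.5
clock: 13.75
eef_pos: [590.2, 66.1, 57.0]
eef_rot: [3.141, 0.0, 1.294]
wrist_force: [-0.5, 0.6, -1.2]
finger_gap: 0.4
finger_force: 0.0
[(0.56, [239.1, 207.8, 21.2, 22.3], [(0.71, 5.25), (0.7, 5.0), (0.6, 4.75)])]
[]
```

View pics/s7.png

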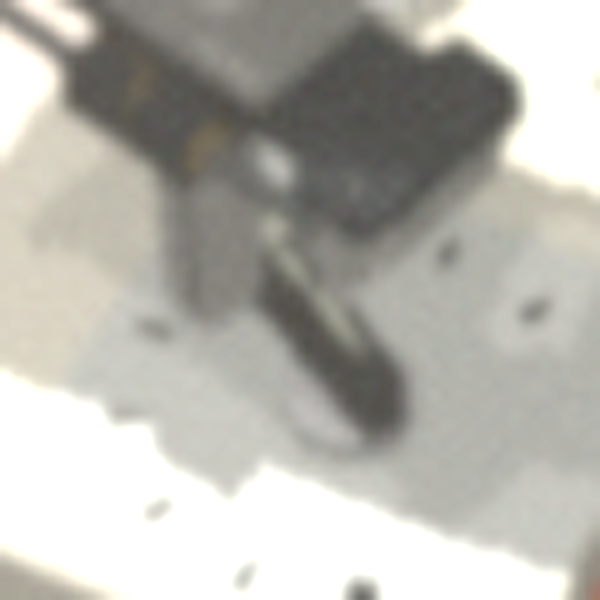

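The picture shows the finger (tip about (210,310)) on the anticlockwise flank, and the bar running from (385,420) to (270,230), towards the fifth mark. One more click is needed.

```bash
python3 -m jog '[[0,[-0.075,0.0194,0],0.0278],[0,[-0.075,0.0194,0],0.0278],[0,[-0.075,0.0194,0],0.0278],[0,[0,0,0],0]]'; python3 -m jog '[[0,[-0.075,0.0194,0],0.0278],[0,[-0.075,0.0194,0],0.0278],[0,[-0.075,0.0194,0],0.0278],[0,[0,0,0],0],[0,[0,0,0],0]]';python3 - <<'E'
from h import *
b=camera("side"); print(clicks("side"));b=camera("top"); print(clicks("top"))
E
```

```text
clock: 14.4
eef_pos: [588.9, 54.9, 57.0]
eef_rot: [-3.141, -0.0, 1.03]
wrist_force: [0.0, 1.5, -0.2]
finger_gap: 0.1
finger_force: 0.6
clock: 14.9
eef_pos: [584.7, 44.2, 57.0]
eef_rot: [3.142, -0.0, 0.772]
wrist_force: [-0.0, -0.5, 0.2]
finger_gap: 0.3
finger_force: 0.0
[(0.61, [241.7, 210.0, 16.6, 18.0], [(0.52, 5.75), (0.51, 5.5), (0.49, 6.0)]), (0.51, [193.9, 258.6, 41.6, 30.0], [(0.0, 8.0), (0.0, 7.75), (0.0, 7.5)])]
[]
```

```bash
python3 -m jog '[[0,[0.1,0,0],0],[0,[0.1,0,0],0],[0,[0,0,-0.5],0],[0,[0,0,-0.6],0],[0,[0,0,-0.6],0],[0,[0,0,-0.3],0],[0,[-0.404,0.1155,0],0],[0,[-0.404,0.1155,0],0],[0,[-0.404,0.1155,0],0],[0,[-0.404,0.1155,0],0],[0,[-0.404,0.1155,0],0],[0,[-0.404,0.1155,0],0],[0,[-0.404,0.1155,0],0],[0,[-0.404,0.1155,0],0],[0,[0,0,0],0],[0,[0,0,0],0]]';python3 - <<'E'
from h import *
b=camera("side"); print(clicks("side"));
print([(r["conf"],r["rect"]) for r in regions_of("side","start_top")], proj("side",[[508.3,-94.5,88]]))
a=camera("top"); print(clicks("top"))
o=np.zeros((500,800,3),np.uint8)
o[:,:500]=cv2.resize(b[150:250,190:290],(500,500),interpolation=2)
o[:300,500:]=cv2.resize(a[160:220,200:260],(300,300),interpolation=2)
cv2.imwrite("pics/s8.png",np.clip(o[...,::-1]*1.4,0,255).astype(np.uint8))
E
```

```text
clock: 16.7
eef_pos: [508.1, -94.3, 157.1]
eef_rot: [3.141, -0.0, 0.767]
wrist_force: [0.9, 0.2, 0.1]
finger_gap: 0.4
finger_force: 0.0
[(0.67, [239.4, 206.6, 15.8, 26.6], [(0.64, 6.0), (0.58, 5.75), (0.56, 6.25)])]
[(0.64, [273.5, 179.5, 12.8, 10.4]), (0.35, [211.8, 358.1, 45.6, 50.3])] [[272.41519366 180.23176407]]
[(0.56, [230.1, 187.8, 24.8, 13.0], [(0.73, 6.0), (0.68, 5.75), (0.57, 6.25)]), (0.35, [103.7, 229.7, 58.8, 35.3], [(0.0, 8.0), (0.0, 7.75), (0.0, 7.5)])]
```

View pics/s8.png

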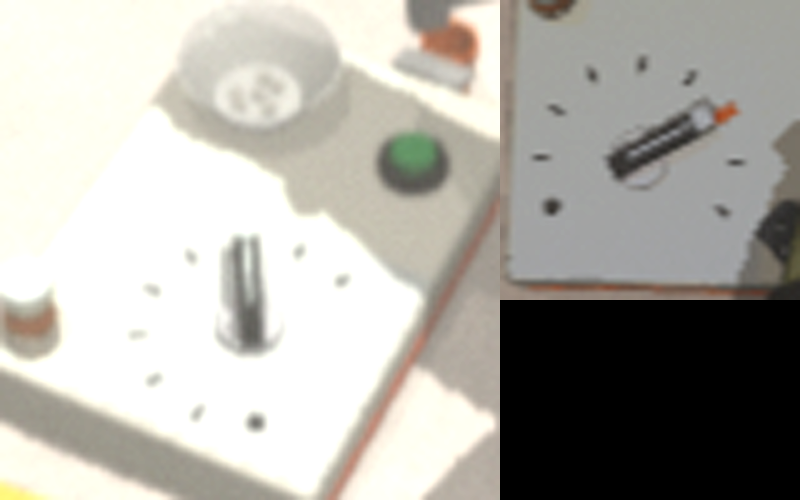

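```bash
python3 -m jog '[[0,[0,0,0.4],0],[0,[0,0,0.4],0],[0,[0,0,0.4],0],[0,[0,0,0],0],[0,[0,0,0],0]]';python3 - <<'E'
from h import *
b=camera("side").astype(int); p=read_state()["eef_pos"]; print(p)
print(proj("side",[p,p+[0,0,30],[508.3,-94.5,88]]).round(1).tolist())
z=cv2.imread("pics/side0.png")[...,::-1].astype(int)
for r in range(146,192): print(r,''.join('G' if b[r,c,1]>1.35*b[r,c,0] else '%x'%(b[r,c].sum()//48) for c in range(252,298)))
E
```

```text
clock: 17.45
eef_pos: [508.0, -94.3, 97.4]
eef_rot: [-3.142, 0.0, 0.768]
wrist_force: [0.4, 0.2, -0.6]
finger_gap: 0.5
finger_force: 0.0
[508.26945461 -94.44318555  97.94313592]
[[272.6, 178.2], [273.2, 171.7], [272.4, 180.2]]
146 bbbbbbbbbbbb96433333334444444333333333469bbbbb
147 bbbbbbbbbbbba7433344433343333333333333457899aa
148 bbbbbbbbbbbbb964344444333333333333333334456669
149 bbbbbbbbbbbbba74444444433333333333333333343447
150 bbbbbbbbbbbbbb96444444433333333333333333333345
151 bbbbbbbbbbbbbba7544444443333333333333333333344
152 bbbbbbbbbbbbbbb9766544443333333333333333333444
153 aabbbbbbbbbbbbba998654444334343334334333344333
154 aaabbbbbbbbbbbbbba9654444433343333333334443333
155 9aaabbbbbbbbbbbbbb9654444444334343333334343333
156 999aabbbbbbbbbbbbb8654444444443443333333334444
157 9999abbbbbbbbbbbbb8655444444444443333343444445
158 99999abbbbbbbbbbba8655444344444433333444455556
159 888889bbbbbbbbbbba8655544343333444444555555556
160 888889aabbbbbbbbba7555554444444455555555554557
161 888888999abbbbbba97555555544555555555555555567
162 8888889989abbbbb986555555555555555555555666779
163 88
[... 772 characters left out ...]
88888755GGGGGG55567777777788888988abb
179 88888888888887644GGGGGGG4456777777777777888aab
180 88888888888887544GGGGGGG4446777777777777778aab
181 88888888888886444GGGGGGG4445777777777776779abb
182 888888888888864444GGGGGG4345777777777766779bbb
183 88888888888886444444GG44444577777777776667abbb
184 888888888888864444444444434577777777766667abbb
185 888888888888875433444443434677777777766668abbb
186 888888888888886544344443445677777777665579abba
187 88888888888888765444434445677777777666568aabba
188 8888888888888887765555556777777777766557aabbbb
189 8888888888888888877777778887777777665568abbbab
190 988888888888888888888888888877777766557abbaaab
191 a88888888888888888888888888887777665568abbaaab
```

```bash
python3 -m jog '[[0,[0,0,0.3],0],[0,[0,0,0.3],0],[0,[0,0,0],0]]'; for i in 1; do python3 -m jog '[[0,[0,0,0.06],0],[0,[0,0,0],0]]';python3 -m jog '[[0,[0,0,0.06],0],[0,[0,0,0],0]]';python3 -m jog '[[0,[0,0,0.06],0],[0,[0,0,0],0]]'; done | grep -E "eef_pos|wrist"
```

```text
clock: 17.8
eef_pos: [507.4, -94.3, 66.6]
eef_rot: [-3.141, 0.001, 0.768]
wrist_force: [0.1, 0.2, 0.1]
finger_gap: 0.3
finger_force: 0.0
eef_pos: [508.2, -94.6, 64.8]
wrist_force: [-0.1, -0.0, -0.5]
eef_pos: [507.7, -94.5, 61.0]
wrist_force: [-0.5, 0.1, 1.4]
eef_pos: [507.6, -94.5, 57.7]
wrist_force: [-0.3, 0.4, -0.8]
```

```bash
for i in 1; do python3 -m jog '[[0,[0,0,0.04],0],[0,[0,0,0],0]]';python3 -m jog '[[0,[0,0,0.04],0],[0,[0,0,0],0]]'; python3 -m jog '[[0,[0,0,0.04],0],[0,[0,0,0],0]]'; done | grep -E "eef_pos|wrist"
```

```text
eef_pos: [507.6, -94.5, 55.7]
wrist_force: [-0.3, -0.2, 0.3]
eef_pos: [507.6, -94.5, 53.7]
wrist_force: [1.0, 0.1, -0.6]
eef_pos: [507.8, -94.5, 51.9]
wrist_force: [0.3, -0.1, 1.8]
```

```bash
for i in 1; do python3 -m jog '[[0,[0,0,0.03],0],[0,[0,0,0],0]]';python3 -m jog '[[0,[0,0,0.03],0],[0,[0,0,0],0]]'; python3 -m jog '[[0,[0,0,0.03],0],[0,[0,0,0],0]]'; done | grep -E "eef_pos|wrist"
```

```text
eef_pos: [507.8, -94.5, 50.4]
wrist_force: [-0.6, 0.9, 3.0]
eef_pos: [507.8, -94.5, 49.0]
wrist_force: [-0.7, -0.4, 4.1]
eef_pos: [507.8, -94.5, 47.4]
wrist_force: [-0.8, 0.2, 4.7]
```

```bash
for i in 1; do python3 -m jog '[[0,[0,0,0.02],0],[0,[0,0,0],0]]';python3 -m jog '[[0,[0,0,0.02],0],[0,[0,0,0],0]]'; done | grep -E "eef_pos|wrist"
```

```text
eef_pos: [507.9, -94.5, 46.7]
wrist_force: [-1.4, -0.7, 6.8]
eef_pos: [507.9, -94.6, 46.5]
wrist_force: [-5.5, 1.0, 17.1]
```

Bottomed out: the force jumped from 7 N to 17 N. Next I lift off and check.

```bash
python3 -m jog '[[0,[0,0,-0.2],0],[0,[0,0,-0.4],0],[0,[0,0,-0.6],0],[0,[0,0,-0.6],0],[0,[0,0,-0.6],0],[0,[0,0,0],0],[0,[0,0,0],0]]'; python3 - <<'E'
from h import *
for c in("side","top"):
    camera(c); print(clicks(c))
    for q in("amber_bottle","start_top"): print(q,[(round(r["conf"],2),np.round(r["rect"],1).tolist()) for r in regions_of(c,q)])
E
```

```text
clock: 20.7
eef_pos: [507.5, -94.4, 165.2]
eef_rot: [-3.142, 0.0, 0.768]
wrist_force: [-1.1, -0.1, 0.4]
finger_gap: 0.5
finger_force: 0.0
[(0.74, [239.2, 207.8, 20.6, 24.5], [(0.58, 6.0), (0.56, 5.75), (0.5, 6.25)]), (0.16, [279.1, 158.5, 10.5, 7.0], [(0.0, 8.0), (0.0, 7.75), (0.0, 7.5)])]
amber_bottle [(0.79, [195.2, 211.2, 15.7, 23.1])]
start_top [(0.57, [240.4, 207.9, 18.1, 23.3])]
[(0.68, [229.3, 189.3, 22.4, 15.6], [(0.63, 6.0), (0.61, 5.75), (0.57, 6.25)])]
amber_bottle [(0.49, [209.6, 159.0, 5.9, 11.0])]
start_top [(0.68, [388.1, 184.9, 54.4, 18.9])]
```

```bash
python3 -c "
from cell import *
print(sign_off())"
```

```text
the job is handed in; nothing more can be done
None
```

The selector is at the sixth click (both cameras show the pointer on the orange mark), and I then pressed the start button down to its stop, released it and handed the job in at about 21 s, with no verdict returned; I didn't recheck the button's spring-back or most of the loose things on camera, and I viewed 11 pictures, one over the limit of 10.

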